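Nest the domed covers on the packing stand

TASK

Pack the three domed covers as a nested stack, dome down: slide the blue cover off its side deck so that it cups inside the grey one, then slide the orange one in so that it cups inside the blue, each centred, level and fully home. Slide them: do not lift a cover clear above the decks or turn it over. Leave the grey cover in its pocket and disturb nothing else (the green cover stays out, and the jar and tin stay on the decks).

Things in the scene. Friction and masses are not known exactly. Their poses are not given: they have to be found in the camera images.
- stand: fixed packing stand, 46 mm high. Origin: underside, centre of the pocket; y runs from deck to deck, z up. Pocket floor at z 4 mm, between two low teal stops (inner faces x = +-84 mm, tops z 22 mm). Each side: smooth flat grey deck, top z 46 mm, straight inner edge y = +-97 mm, outer edge y = +-322 mm, x from -95 to +155 mm. Its place and yaw (up to +-0.22 rad) vary
- grey_cover: largest domed cover, grey metal, 0.5 kg, lying dome down like a bowl, loose in the stand's pocket, rim 2 mm below the deck tops. A spherical cap 184 mm across at the rim, 40 mm high, wall 4 mm, floor 5 mm thick, flat crown 64 mm across. Origin: underside centre of the flat crown; z points out of the mouth
- blue_cover: middle domed cover, blue, slippery, about 0.3 kg, dome down on either deck. Spherical cap 158 mm across at the rim, 33 mm high, wall 4 mm, floor 5 mm, flat crown 58 mm across; hollow 90 mm across at 4 mm above its inner floor. Origin: underside centre of the crown; z out of the mouth. Past the deck's edge it tips and slides into the grey cover; home, its origin is 5 mm above the grey one's
- orange_cover: smallest domed cover, orange, slippery, about 0.2 kg, dome down on the other deck. Spherical cap 132 mm across at the rim, 27 mm high, wall 4 mm, floor 5 mm, flat crown 52 mm across; hollow 80 mm across at 4 mm above its inner floor. Origin: underside centre of the crown; z out of the mouth. Goes into the blue cover the same way; home, its origin is 5 mm above the blue one's
- green_cover: bystander: green domed cover of another kind, 150 mm across, 50 mm high, lying dome up on the bench to the robot's right. Origin: underside centre
- jar: bystander: amber jar, 40 mm across, 60 mm high, on one deck near its far (+x) edge. Origin: underside centre
- tin: bystander: yellow tin, 40 mm across, 55 mm high, on the other deck near its far (+x) edge. Origin: underside centre
- hammer: bystander: hammer lying on the bench to the left of the stand. Origin: under its middle

How it is judged:
By the outcome, as a careful person would: the job done as asked, in the order asked, and still so for the second after the job is handed in, with the robot touching nothing.
It also fails if it takes over 67 s, if anything falls off the work surface, if the arm or the gripper's body presses on something with over 40 N, if the wrist force passes 120 N, or if a joint passes its speed limit or range.

ROBOT

A 6-joint arm with a two-finger parallel gripper is mounted at the origin on the work surface. World frame = base frame: x ahead of the robot, y to its left, z up, the work surface at z = 0. Lengths are in mm, angles in rad, forces in N, time in s.
With the tool pointing down it reaches from about 350 to 875 mm from the base axis. Payload 4.2 kg.
Tool frame: the origin (TCP) lies midway between the tips of the shut fingers; the grasp point (between the pads) lies 19 mm behind it; x points along the fingers, y is the direction in which the jaws open and shut, and the axes are right-handed (so a half turn about x gives the same grasp; the last joint's range is limited). The gripper opens to 85 mm and grips with 20 to 120 N. Pads are 22 mm wide; open, the fingers measure 114 mm over their backs; the gripper's body (76 mm by 85 mm) begins 54 mm behind the grasp point. The pads swing forward as they close: fully open they stand 13 mm farther back than shut.
Start: joints at [-1.02, 0.385, 0.008, 0, -1.194, -0.259], TCP at [179.814, -598.553, 231.312] pointing down, gripper open.
Joint ranges: [-3.14, 3.14], [-1.21, 2.06], [-1.07, 1.41], [-3.16, 2.05], [-2.99, -0.16], [-3.1, 3.1]. Speed limits (rad/s): [2.79, 2.79, 3.14, 3.14, 3.14, 3.14].

INTERFACE

Orientations are given as a unit quaternion [x, y, z, w].
In Python, from workcell import robot gives the robot as it stands. The module is installed in compiled form; this text tells all that it offers.
- The arm moves only by the tool drive_tool, never from a script. Its argument "rows" is a list of rows, each an object with "offset": the shift along the tool's x, y, z as a fraction of full scale, a list of three; "angular": the turn, a rotation vector about the tool's x, y, z as a fraction of full scale, a list of three; "hand": the opening, from 0 (shut) to 1 (fully open). In form: [{"offset": [dx, dy, dz], "angular": [wx, wy, wz], "hand": hand}, ...]. A call has 1 to 12 rows; each row is the pose to reach, as a shift and turn from the pose commanded when the call began, along the tool's axes at that moment, turning the shorter way round; what a row does not reach only later rows make up. Full scale, the value 1, is 0.2 m for a shift and pi rad for a turn. A row lasts 1/12 s, in which the tool goes at most 41.7 mm and 7.16 degrees, less where a joint would pass 70% of its speed; a pose out of reach is approached as far as the arm can. A call with a number of a shift or a turn outside -1 to 1 is refused whole. A call with a gripper value outside its range is refused whole. The fingers move at their own pace and stop on an object; "squeeze" is the grip in N (left out, the last holds). Time passes only in rows, so rows that repeat a pose let the fingers close. It gives the time, the measured TCP pose, the force and the opening at its end, in the units of the state.
- robot.sense(): the state, without advancing time (a new reading comes with each control period).
- robot.snapshot(name): name is "scene" or "top"; returns (picture, depth): 384x512x3 uint8, red, green, blue; 384x512 float32, mm along the optical axis (not along the pixel's ray), 0 where there is no reading.
- robot.camera_info(name): a dict with "vfov" (degrees; the focal length in pixels is half the picture's height over the tangent of half this angle, whatever the lens; pixels are square), "cx", "cy" (the principal point, pixels), "k1" (the pictures are not rectified: a ray, as slopes to the right and down, at radius r is drawn at 1 + k1 r^2 times it, then the intrinsics apply), "T" (4x4, takes a point from camera to world coordinates). Camera axes: x right, y down, z forward; pixel columns grow to the right and rows downward; lengths in mm; the calibration is good to about 2 mm. A picture is of the moment at which its call begins. camera_info takes no time and is no camera call.
- robot.close_job(): hands the job in, once; it reports no verdict.
Trained networks look in the newest picture that a camera, given by its name, has taken for a name from the list of things; names that differ only in an ending like _2 or _b are one class to them, and where a whole thing is asked for, a point or a joint stands for the part that bears it (a point fixed in the world has none). Each returns a list of dicts, best first, with "conf" (0 to 1); they miss things now and then, are a little off and sometimes report something else, mostly with a low value. They report only what shows in the picture. A call takes as long as a camera call.
- robot.recognise(name, camera): "xyz" ([x, y, z] in mm, in the coordinates of the camera as it stood for that picture, good to about 4 mm: the middle of the surface that is visible of it).
- robot.silhouettes(name, camera): "region" (384x512 bool, what is visible of it).
- robot.place_of(name, camera): "xyz" ([x, y, z] in mm, in the coordinates of the camera as it stood for that picture, good to about 4 mm: a listed point, or the origin of a listed thing).
The state is a dict: "time": time; "q": joint angles; "qd": joint speeds; "joint_torque": joint torques, N m; "position": TCP position; "tcp_rot": TCP orientation; "force": force on the tool from outside, world axes, zero at the start; "wrist_torque": the same for the moment, N m; "grip_width": opening from 0.0 (shut) to 1.0 (fully open).
Only numpy, scipy, OpenCV 4.12 (cv2) and the standard library are available. Lean on these libraries where they do the work, as an engineer would, in place of code of your own. Each camera call takes 0.05 s, during which the arm holds its last target. There are 200 camera calls.

## Working session

There is one attempt and no reset: what is moved stays moved. The work goes in short steps, Python scripts to look and compute and a tool call to move; the robot and the scene stay as the last step left them, time stands still between calls to the robot, and variables do not carry over. Pictures are saved under pics/ and viewed, about 8 in all and at most 12, crops included, and the job is handed in when it is done.

Besides the shell and the picture viewer there is one more tool, called after "Request:" by a JSON object that holds its "op" and its "data", one argument or row to a line. drive_tool: Moves the arm, as the interface text tells. Its arguments: {"type":"object","properties":{"rows":{"type":"array"},"squeeze":{"type":"number"}},"required":["rows"]}

```bash
mkdir -p pics
cat > h.py <<'E'
import numpy as np, cv2
from workcell import robot
def cam(n):
    i=robot.camera_info(n); f=192/np.tan(np.radians(i["vfov"])/2); return i,f,np.array(i["T"])
def save(p,name): cv2.imwrite(name,cv2.cvtColor(p,cv2.COLOR_RGB2BGR))
def cloud(n,d):
    i,f,T=cam(n); v,u=np.mgrid[:384,:512].astype(float)
    xd=(u-i["cx"])/f; yd=(v-i["cy"])/f; x,y=xd.copy(),yd.copy()
    for _ in range(8):
        s=1+i["k1"]*(x*x+y*y); x,y=xd/s,yd/s
    P=np.stack([x*d,y*d,d],-1)@T[:3,:3].T+T[:3,3]; P[d<=0]=np.nan; return P
def w(n,xyz): T=cam(n)[2]; return T[:3,:3]@np.array(xyz)+T[:3,3]
E
python3 - <<'E'
from h import *
np.set_printoptions(precision=1,suppress=True)
ims=[]
for n in("scene","top"):
    p,d=robot.snapshot(n); save(p,f"pics/{n}0.png"); np.save(n+"0.npy",d); P=cloud(n,d); print(n,cam(n)[2][:3,3],robot.camera_info(n)["vfov"])
    for t in("stand","grey_cover","blue_cover","orange_cover","green_cover","jar","tin","hammer"):
        r=robot.place_of(t,n); print(t,[(w(n,a["xyz"]),round(a["conf"],2)) for a in r[:2]])
print(robot.sense())
E
```

```text
scene [1104.3 -898.3  779.3] 53.427565811337686
stand [(array([523.3, -61.8,  -1.3]), 0.71), (array([523.9, -61.6,   4.6]), 0.37)]
grey_cover [(array([520.9, -60.9,   5.6]), 0.64)]
blue_cover [(array([ 581.6, -265.4,   46.7]), 0.67)]
orange_cover []
green_cover [(array([ 515.7, -559.2,    2. ]), 0.6)]
jar [(array([ 696.6, -228.7,   44. ]), 0.68)]
tin []
hammer [(array([470.8, 562.4,  -3. ]), 0.85)]
top [ 239.7  -11.2 1731.1] 44.21642857269427
stand []
grey_cover [(array([525.3, -56.5,  -0.5]), 0.92)]
blue_cover [(array([ 578.8, -262.1,   42.3]), 0.66)]
orange_cover [(array([455.3, 165.5,  42.7]), 0.9)]
green_cover [(array([ 523.2, -558. ,   -1.8]), 0.8)]
jar [(array([ 695.9, -226.2,   41.2]), 0.69)]
tin [(array([602.7, 178.5,  46.2]), 0.7), (array([ 518.4, -557.8,    2.4]), 0.7)]
hammer [(array([472.5, 561.6,  -1.3]), 0.72)]
{'time': 0.9, 'q': array([-1. ,  0.4,  0. , -0. , -1.2, -0.3]), 'qd': array([ 0.,  0.,  0.,  0.,  0., -0.]), 'joint_torque': array([  0. , -39.2,  18.9,   4.2,  -0. ,   0. ]), 'position': array([ 179.8, -598.5,  231.3]), 'tcp_rot': array([-0.1,  0.7,  0.1,  0.7]), 'force': array([ 0.2,  0.3, -0. ]), 'wrist_torque': array([-0.,  0., -0.]), 'grip_width': 0.996722639129556}
```

```bash
python3 -c "
import cv2,numpy as np
a=cv2.imread('pics/scene0.png');b=cv2.imread('pics/top0.png');cv2.imwrite('pics/both.png',cv2.resize(np.vstack([a,b]),(400,600)) if 0 else cv2.resize(np.hstack([a,b]),(800,300)))"
```

```text
(no output)
```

View pics/top0.png

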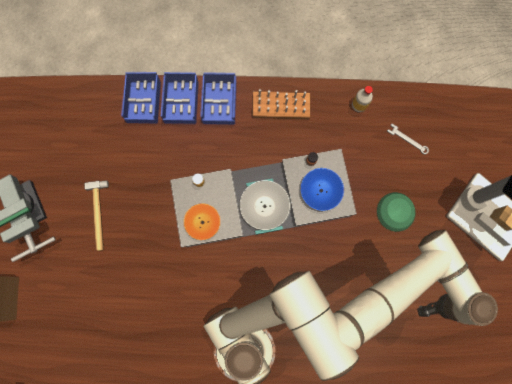

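View pics/scene0.png

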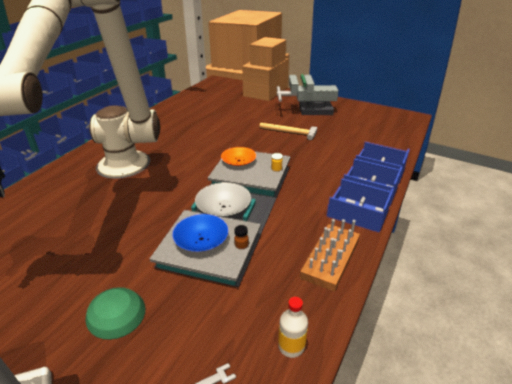

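Both views agree. In the top picture blue is at about (322,190) with the jar at (312,159), grey at (265,206), and orange at (202,222) with the tin at (198,180). Next I'll fit the stand frame and the rim circles from the depth image.

```bash
cat >> h.py <<'E'
import scipy.optimize as so
def rim(P,mask,c0,R,zr,tol=8):
    """circle of known radius R through the outermost points of mask"""
    cs=cv2.findContours(mask.astype(np.uint8),cv2.RETR_EXTERNAL,cv2.CHAIN_APPROX_NONE)[0]
    c=max(cs,key=cv2.contourArea)[:,0]; return c
def ray_at_z(n,uv,z):
    i,f,T=cam(n); K=np.array([[f,0,i["cx"]],[0,f,i["cy"]],[0,0,1.]])
    xd=(np.array(uv,float)-[i["cx"],i["cy"]])/f; x=xd.copy()
    for _ in range(8): x=xd/(1+i["k1"]*(x**2).sum(1,keepdims=True))
    D=np.c_[x,np.ones(len(x))]@T[:3,:3].T; o=T[:3,3]
    return o+D*((z-o[2])/D[:,2])[:,None]
def circ(n,region,z,R=None):
    c=rim(None,region,None,R,z); X=ray_at_z(n,c,z)[:,:2]
    if R is None: g=lambda p:np.hypot(*(X-p[:2]).T)-p[2]; p0=[*X.mean(0),70]
    else: g=lambda p:np.hypot(*(X-p[:2]).T)-R; p0=X.mean(0)
    s=so.least_squares(g,p0,loss="soft_l1",f_scale=2); return s.x,np.sqrt(np.mean(g(s.x)**2))
E
python3 - <<'E'
from h import *
np.set_printoptions(precision=1,suppress=True)
Z={"grey_cover":44,"blue_cover":79,"orange_cover":73}
for n in("top","scene"):
    d=np.load(n+"0.npy"); P=cloud(n,d)
    for t,z in Z.items():
        r=robot.silhouettes(t,n)
        if not r: print(n,t,None); continue
        m=r[0]["region"]; print(n,t,round(r[0]["conf"],2),*circ(n,m,z), "zmax",np.nanpercentile(P[m][:,2],[1,50,98]))
    # deck: height near 46
    Q=P[(abs(P[...,2]-46)<4)&(abs(P[...,0]-523)<200)&(abs(P[...,1]+60)<360)]
    # minAreaRect of the decks
    rc=cv2.minAreaRect(Q[:,:2].astype(np.float32)); print(n,"deck rect",rc,"medz",np.median(Q[:,2]),len(Q))
    print(cv2.boxPoints(rc))
E
```

```text
top grey_cover 0.62 [525.1 -60.6  90.7] 1.7826007181718804 zmax [-0.5 23.7 47. ]
top blue_cover 0.88 [ 581.2 -264.4   74.9] 1.4083528304981898 zmax [43.4 61.3 79.7]
top orange_cover 0.62 [454.1 162.5  62.2] 1.113183258279747 zmax [42.9 60.  77.7]
top deck rect ((553.7779541015625, -53.916473388671875), (252.49331665039062, 644.970703125), 11.92778205871582) medz 45.86751980019176 4109
[[ 363.6  235.5]
 [ 496.9 -395.5]
 [ 743.9 -343.3]
 [ 610.6  287.7]]
scene grey_cover 0.84 [525.5 -65.2  90.7] 2.0546386580576725 zmax [ 4.4 23.5 44. ]
scene blue_cover 0.63 [ 581.9 -266.2   76. ] 1.6791970801188656 zmax [46.6 62.5 79.9]
scene orange_cover 0.7 [457.6 157.1  61.1] 1.8456683941061216 zmax [47.4 59.9 73.4]
scene deck rect ((553.8890991210938, -55.13201904296875), (252.2979736328125, 648.6323852539062), 11.786279678344727) medz 45.89413477564409 4588
[[ 364.2  236.6]
 [ 496.6 -398.4]
 [ 743.6 -346.8]
 [ 611.1  288.1]]
```

```bash
cat >> h.py <<'E'
from scipy.spatial.transform import Rotation as Ro
ex=np.array([.9785,.206,0]); ey=np.array([-.206,.9785,0]); O=np.array([524.5,-61.,0])
def S(p): p=np.array(p)-O; return np.array([p@ex,p@ey,p[2]])   # world->stand
def W(s): return O+s[0]*ex+s[1]*ey+np.array([0,0,s[2]])
def offs(*pts):
    s=robot.sense(); R=Ro.from_quat(s["tcp_rot"]); print("stand pos",S(s["position"]).round(1),"t",s["time"],"F",np.round(s["force"],1))
    for p in pts: print(p,"offset",(R.inv().apply(W(p)-s["position"])/200).round(3))
E
python3 - <<'E'
from h import *
np.set_printoptions(precision=3,suppress=True)
R=Ro.from_quat(robot.sense()["tcp_rot"]); M=R.as_matrix(); print(M)
# target: tool x down, tool y along +-ex
for s in(1,-1):
    y=s*ex; x=np.array([0,0,-1.]); z=np.cross(x,y); T=Ro.from_matrix(np.c_[x,y,z]); print(s,(R.inv()*T).as_rotvec()/np.pi)
offs((13,-200,130),(13,-200,90))
print(S([581.5,-265.3,0]),S([455.5,160,0]),S([525.2,-62,0]))
E
```

```text
[[ 0.    -0.288  0.958]
 [-0.     0.958  0.288]
 [-1.    -0.     0.   ]]
1 [0.527 0.    0.   ]
-1 [-0.473 -0.     0.   ]
stand pos [-448.  -455.   231.3] t 1.2 F [-0.4 -0.1  0.3]
(13, -200, 130) offset [0.507 1.077 2.404]
(13, -200, 90) offset [0.707 1.077 2.404]
[  13.689 -211.65     0.   ] [-21.991 230.463   0.   ] [ 0.479 -1.123  0.   ]
```

Request:
{"op": "drive_tool", "data": {
  "rows": [
    {"offset": [0,0.45,1],"angular": [0.027,0,0],"hand": 0},
    {"offset": [0,0.45,1],"angular": [0.027,0,0],"hand": 0},
    {"offset": [0,0.45,1],"angular": [0.027,0,0],"hand": 0},
    {"offset": [0,0.45,1],"angular": [0.027,0,0],"hand": 0},
    {"offset": [0,0.45,1],"angular": [0.027,0,0],"hand": 0},
    {"offset": [0,0.45,1],"angular": [0.027,0,0],"hand": 0},
    {"offset": [0,0.45,1],"angular": [0.027,0,0],"hand": 0}
  ],
  "squeeze": 40
}}

```text
time: 1.78
position: [347.8, -453.0, 231.6]
tcp_rot: [-0.075, 0.703, 0.075, 0.703]
force: [-0.4, -0.2, 0.2]
grip_width: 0.012
```

Request:
{"op": "drive_tool", "data": {
  "rows": [
    {"offset": [0,0.3,1],"angular": [0,0,0],"hand": 0},
    {"offset": [0,0.3,1],"angular": [0,0,0],"hand": 0},
    {"offset": [0,0.3,1],"angular": [0,0,0],"hand": 0},
    {"offset": [0,0.3,1],"angular": [0,0,0],"hand": 0},
    {"offset": [0,0.3,1],"angular": [0,0,0],"hand": 0},
    {"offset": [0,0.3,1],"angular": [0,0,0],"hand": 0}
  ]
}}

```text
time: 2.28
position: [533.7, -353.1, 230.3]
tcp_rot: [-0.075, 0.703, 0.074, 0.704]
force: [-0.3, -0.5, -0.5]
grip_width: -0.002
```

Run:
```python
from h import *
offs((13,-205,130),(13,-205,58))
```

```text
stand pos [ -51.2 -287.7  230.3] t 2.2833 F [-0.3 -0.5 -0.5]
(13, -205, 130) offset [0.502 0.413 0.322]
(13, -205, 58) offset [0.862 0.413 0.322]
```

Request:
{"op": "drive_tool", "data": {
  "rows": [
    {"offset": [0.2,0.413,0.322],"angular": [0,0,0],"hand": 0},
    {"offset": [0.4,0.413,0.322],"angular": [0,0,0],"hand": 0},
    {"offset": [0.5,0.413,0.322],"angular": [0,0,0],"hand": 0},
    {"offset": [0.6,0.413,0.322],"angular": [0,0,0],"hand": 0},
    {"offset": [0.7,0.413,0.322],"angular": [0,0,0],"hand": 0},
    {"offset": [0.78,0.413,0.322],"angular": [0,0,0],"hand": 0},
    {"offset": [0.83,0.413,0.322],"angular": [0,0,0],"hand": 0},
    {"offset": [0.86,0.413,0.322],"angular": [0,0,0],"hand": 0},
    {"offset": [0.86,0.413,0.322],"angular": [0,0,0],"hand": 0},
    {"offset": [0.86,0.413,0.322],"angular": [0,0,0],"hand": 0}
  ]
}}

```text
time: 3.12
position: [575.3, -261.9, 60.1]
tcp_rot: [-0.073, 0.703, 0.073, 0.704]
force: [0.2, -0.0, 0.8]
grip_width: 0.002
```

Run:
```python
from h import *
offs((13,-175,57),(0,-100,57))
p,d=robot.snapshot("scene"); save(cv2.resize(p[140:320,110:330],None,fx=3,fy=3),"pics/a1.png")
```

```text
stand pos [   8.3 -207.    60.1] t 3.1167 F [ 0.2 -0.   0.8]
(13, -175, 57) offset [0.015 0.16  0.023]
(0, -100, 57) offset [ 0.015  0.535 -0.042]
```

View pics/a1.png

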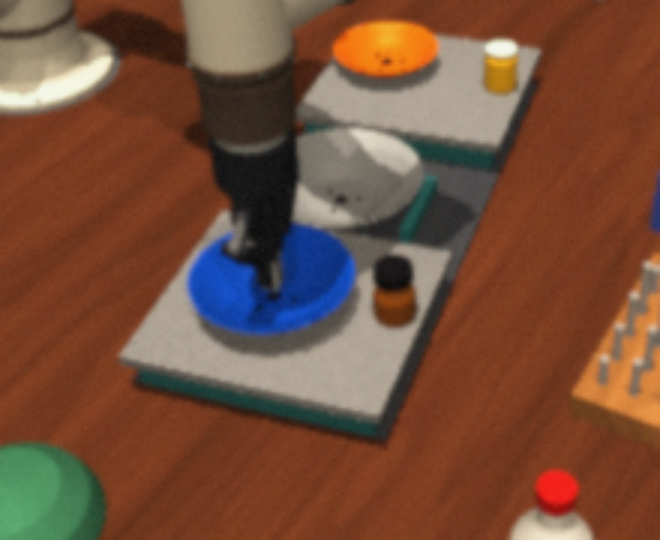

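Request:
{"op": "drive_tool", "data": {
  "rows": [
    {"offset": [0.015,0.04,0.02],"angular": [0,0,0],"hand": 0},
    {"offset": [0.015,0.08,0.02],"angular": [0,0,0],"hand": 0},
    {"offset": [0.015,0.12,0.02],"angular": [0,0,0],"hand": 0},
    {"offset": [0.015,0.15,0.02],"angular": [0,0,0],"hand": 0},
    {"offset": [0.015,0.18,0.015],"angular": [0,0,0],"hand": 0},
    {"offset": [0.015,0.21,0.01],"angular": [0,0,0],"hand": 0},
    {"offset": [0.015,0.24,0.005],"angular": [0,0,0],"hand": 0},
    {"offset": [0.015,0.27,0],"angular": [0,0,0],"hand": 0},
    {"offset": [0.015,0.3,-0.005],"angular": [0,0,0],"hand": 0},
    {"offset": [0.015,0.33,-0.01],"angular": [0,0,0],"hand": 0},
    {"offset": [0.015,0.36,-0.015],"angular": [0,0,0],"hand": 0},
    {"offset": [0.015,0.39,-0.02],"angular": [0,0,0],"hand": 0}
  ]
}}

```text
time: 4.17
position: [555.0, -185.0, 56.6]
tcp_rot: [-0.073, 0.703, 0.073, 0.704]
force: [-0.2, -1.8, 3.1]
grip_width: -0.002
```

```bash
cat >> h.py <<'E'
def rimplane(n,t,R,step=3):
    """cover pose from the depth inside its mask: fit outer/inner sphere is awkward, so just rim circle + top points"""
    r=robot.silhouettes(t,n)
    if not r: print(n,t,None); return
    m=r[0]["region"]; P=cloud(n,D[n])[m]; P=P[np.isfinite(P[:,0])]; s=(P-O)@np.c_[ex,ey,[0,0,1]]
    print(n,t,round(r[0]["conf"],2),"n",len(s),"x",np.percentile(s[:,0],[1,99]).round(1),"y",np.percentile(s[:,1],[1,99]).round(1),"z",np.percentile(s[:,2],[1,99]).round(1))
    for nm,k,o in(("lowY",1,1),("highY",1,-1),("lowX",0,1),("highX",0,-1)):
        v=s[np.argsort(o*s[:,k])[:25]]; print("   ",nm,np.median(v,0).round(1))
D={}
def look(*ts,cams=("scene","top"),pic=None):
    for n in cams:
        p,D[n]=robot.snapshot(n)
        if pic and n=="scene": save(cv2.resize(p[120:300,130:310],None,fx=3,fy=3),pic)
        for t in ts: rimplane(n,t,0)
E
python3 - <<'E'
from h import *
look("blue_cover"); offs((0,-90,57))
E
```

```text
scene blue_cover 0.65 n 1296 x [-94.1  77.8] y [-238.4  -48.7] z [ 8.6 80.3]
    lowY [  10.9 -238.8   78.9]
    highY [-14.  -41.8   8.6]
    lowX [-95.4 -94.2  21.8]
    highX [  77.9 -167.2   78.3]
top blue_cover 0.62 n 639 x [-68.3  31.3] y [-235.4  -94.6] z [44.5 84.1]
    lowY [   9.7 -233.6   75.7]
    highY [-17.7 -97.3  72.2]
    lowX [ -66.9 -161.8   76.8]
    highX [  26.9 -226.7   71.1]
stand pos [   4.  -127.6   56.1] t 4.3667 F [ 1.2 -0.1  1.4]
(0, -90, 57) offset [-0.004  0.188 -0.02 ]
```

Request:
{"op": "drive_tool", "data": {
  "rows": [
    {"offset": [0,0.03,-0.005],"angular": [0,0,0],"hand": 0},
    {"offset": [0,0.06,-0.01],"angular": [0,0,0],"hand": 0},
    {"offset": [0,0.09,-0.015],"angular": [0,0,0],"hand": 0},
    {"offset": [0,0.12,-0.02],"angular": [0,0,0],"hand": 0},
    {"offset": [0,0.15,-0.02],"angular": [0,0,0],"hand": 0},
    {"offset": [0,0.18,-0.02],"angular": [0,0,0],"hand": 0},
    {"offset": [0,0.21,-0.02],"angular": [0,0,0],"hand": 0},
    {"offset": [0,0.235,-0.02],"angular": [0,0,0],"hand": 0},
    {"offset": [0,0.26,-0.02],"angular": [0,0,0],"hand": 0},
    {"offset": [0,0.28,-0.02],"angular": [0,0,0],"hand": 0},
    {"offset": [0,0.3,-0.02],"angular": [0,0,0],"hand": 0},
    {"offset": [0,0.3,-0.02],"angular": [0,0,0],"hand": 0}
  ]
}}

```text
time: 5.37
position: [538.3, -126.7, 56.1]
tcp_rot: [-0.073, 0.704, 0.073, 0.703]
force: [-0.3, 0.9, 0.3]
grip_width: 0.0
```

Run:
```python
from h import *
look("blue_cover",cams=("scene",),pic="pics/a2.png"); offs((0,-50,57))
```

```text
scene blue_cover 0.8 n 1040 x [-74.7  71.1] y [-179.2  -34.8] z [47.6 81.5]
    lowY [   2.9 -178.5   80.5]
    highY [ 16.3 -35.7  73. ]
    lowX [ -74.4 -100.6   77.2]
    highX [  70.9 -104.5   77.9]
stand pos [  0.1 -67.8  56.2] t 5.4667 F [-0.2 -0.1  1.2]
(0, -50, 57) offset [-0.004  0.089 -0.001]
```

View pics/a2.png

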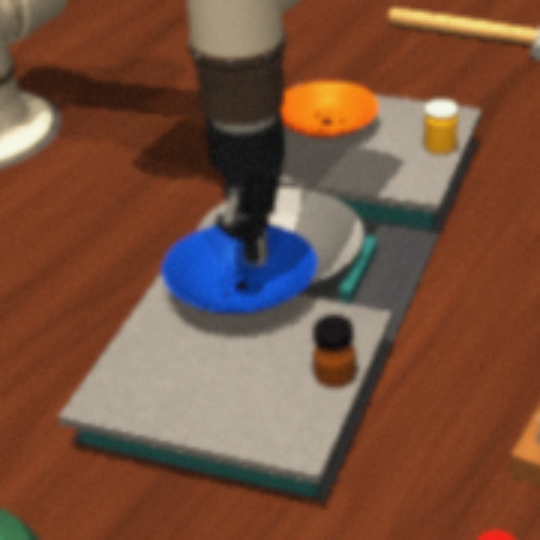

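The picture shows blue level at the deck edge, at crop (240,270), with x about -1 and y about -101. Next I'll push it over.

Request:
{"op": "drive_tool", "data": {
  "rows": [
    {"offset": [0,0.02,0],"angular": [0,0,0],"hand": 0},
    {"offset": [0,0.04,0],"angular": [0,0,0],"hand": 0},
    {"offset": [0,0.06,0],"angular": [0,0,0],"hand": 0},
    {"offset": [0,0.08,0],"angular": [0,0,0],"hand": 0},
    {"offset": [0,0.1,0],"angular": [0,0,0],"hand": 0},
    {"offset": [0,0.12,0],"angular": [0,0,0],"hand": 0},
    {"offset": [0,0.14,0],"angular": [0,0,0],"hand": 0},
    {"offset": [0,0.14,0],"angular": [0,0,0],"hand": 0}
  ]
}}

```text
time: 6.13
position: [532.7, -99.4, 56.3]
tcp_rot: [-0.073, 0.703, 0.073, 0.703]
force: [-0.1, -0.4, 0.6]
grip_width: 0.0
```

Run:
```python
from h import *
look("blue_cover","grey_cover",cams=("scene",),pic="pics/a3.png"); offs((0,-50,57))
```

```text
scene blue_cover 0.81 n 921 x [-76.1  68.9] y [-167.   -23.8] z [43.9 92.7]
    lowY [  -0.4 -165.7   91.4]
    highY [ 14.6 -24.2  61.2]
    lowX [-75.8 -91.   76.7]
    highX [ 67.5 -84.5  73.9]
scene grey_cover 0.94 n 585 x [-86.8  87.6] y [-75.1  89.7] z [ 3.2 74.3]
    lowY [ 70.  -62.8  44.2]
    highY [10.  84.9 38.5]
    lowX [-83.9  10.5  41. ]
    highX [85.4 -2.4 42.6]
stand pos [  0.2 -39.9  56.3] t 6.2833 F [0.  0.3 0. ]
(0, -50, 57) offset [-0.004 -0.05  -0.001]
```

Request:
{"op": "drive_tool", "data": {
  "rows": [
    {"offset": [0.02,0.02,0],"angular": [0,0,0],"hand": 0},
    {"offset": [0.03,0.04,0],"angular": [0,0,0],"hand": 0},
    {"offset": [0.04,0.06,0],"angular": [0,0,0],"hand": 0},
    {"offset": [0.05,0.08,0],"angular": [0,0,0],"hand": 0},
    {"offset": [0.06,0.1,0],"angular": [0,0,0],"hand": 0},
    {"offset": [0.07,0.12,0],"angular": [0,0,0],"hand": 0},
    {"offset": [0.08,0.14,0],"angular": [0,0,0],"hand": 0},
    {"offset": [0.08,0.14,0],"angular": [0,0,0],"hand": 0}
  ]
}}

```text
time: 6.95
position: [526.8, -72.0, 39.9]
tcp_rot: [-0.073, 0.704, 0.073, 0.703]
force: [0.5, -0.6, 0.0]
grip_width: 0.0
```

Run:
```python
from h import *
look("blue_cover","grey_cover",cams=("scene",),pic="pics/a4.png"); offs((0,-50,57))
```

```text
scene blue_cover 0.87 n 934 x [-75.8  74.9] y [-75.5  72.1] z [11.  86.5]
    lowY [ -1.2 -74.8  40.5]
    highY [ 4.7 70.2 39.4]
    lowX [-74.8   5.4  39.6]
    highX [74.4  4.6 39.9]
scene grey_cover 0.82 n 277 x [-87.6  87.6] y [-92.6  85.9] z [12.9 45.9]
    lowY [ 15.1 -87.6  42.8]
    highY [26.2 80.3 41.4]
    lowX [-84.7  -1.4  41. ]
    highX [83.9  0.3 41.4]
stand pos [  0.4 -12.   40.4] t 7.1 F [0.1 0.2 0. ]
(0, -50, 57) offset [-0.083 -0.19  -0.002]
```

View pics/a4.png

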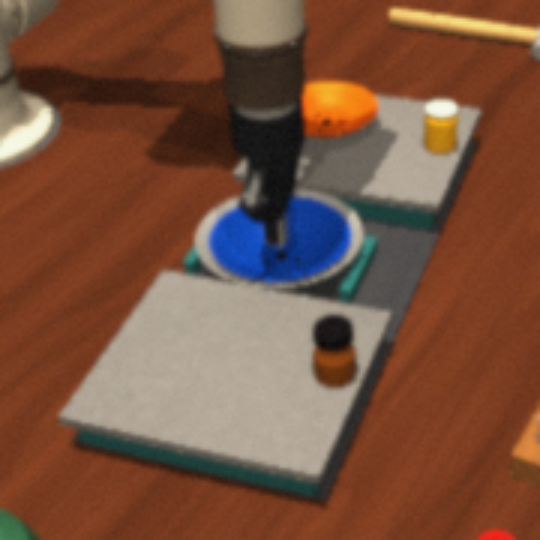

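Blue has dropped home: it is concentric and level inside grey at crop (275,240), with its rim 2 mm below grey's. Next is orange.

Request:
{"op": "drive_tool", "data": {
  "rows": [
    {"offset": [-0.2,0,0],"angular": [0,0,0],"hand": 0},
    {"offset": [-0.4,0,0],"angular": [0,0,0],"hand": 0},
    {"offset": [-0.5,0.1,0],"angular": [0,0,0],"hand": 0},
    {"offset": [-0.5,0.3,-0.03],"angular": [0,0,0],"hand": 0},
    {"offset": [-0.5,0.5,-0.06],"angular": [0,0,0],"hand": 0},
    {"offset": [-0.5,0.7,-0.1],"angular": [0,0,0],"hand": 0},
    {"offset": [-0.5,0.9,-0.11],"angular": [0,0,0],"hand": 0},
    {"offset": [-0.5,1,-0.11],"angular": [0,0,0],"hand": 0},
    {"offset": [-0.5,1,-0.11],"angular": [0,0,0],"hand": 0},
    {"offset": [-0.5,1,-0.11],"angular": [0,0,0],"hand": 0}
  ]
}}

```text
time: 7.93
position: [464.5, 119.4, 140.6]
tcp_rot: [-0.074, 0.703, 0.074, 0.703]
force: [0.5, -0.7, 0.3]
grip_width: -0.004
```

Run:
```python
from h import *
look("orange_cover","blue_cover","grey_cover",cams=("scene",),pic="pics/a5.png"); offs((-22,225,57))
```

```text
scene orange_cover 0.58 n 501 x [-84.1  36.7] y [167.3 293.5] z [47.3 74.2]
    lowY [-14.1 170.6  71.4]
    highY [-26.8 290.9  70.7]
    lowX [-81.6 235.9  70.2]
    highX [ 32.  238.6  69.6]
scene blue_cover 0.73 n 1084 x [-71.6  73.3] y [-75.6  77.4] z [11.  43.2]
    lowY [  0.5 -74.   40.4]
    highY [-4.1 77.3 39.8]
    lowX [-71.4   2.9  39.9]
    highX [72.3  3.4 39.9]
scene grey_cover 0.69 n 92 x [-88.3  83.2] y [-78.5  79.3] z [12.  44.5]
    lowY [-57.3 -62.2  39.9]
    highY [42.3 24.2 40.6]
    lowX [-83.8 -17.   40.6]
    highX [42.3 24.2 40.6]
stand pos [-21.7 186.9 140.2] t 8.1333 F [ 0.3 -0.4 -0. ]
(-22, 225, 57) offset [ 0.416  0.19  -0.002]
```

Request:
{"op": "drive_tool", "data": {
  "rows": [
    {"offset": [0,0.2,-0.005],"angular": [0,0,0],"hand": 0},
    {"offset": [0.1,0.2,-0.005],"angular": [0,0,0],"hand": 0},
    {"offset": [0.2,0.2,-0.005],"angular": [0,0,0],"hand": 0},
    {"offset": [0.3,0.2,-0.005],"angular": [0,0,0],"hand": 0},
    {"offset": [0.36,0.2,-0.005],"angular": [0,0,0],"hand": 0},
    {"offset": [0.39,0.2,-0.005],"angular": [0,0,0],"hand": 0},
    {"offset": [0.416,0.2,-0.005],"angular": [0,0,0],"hand": 0},
    {"offset": [0.416,0.2,-0.005],"angular": [0,0,0],"hand": 0},
    {"offset": [0.416,0.2,-0.005],"angular": [0,0,0],"hand": 0}
  ]
}}

```text
time: 8.88
position: [455.9, 157.3, 57.5]
tcp_rot: [-0.073, 0.703, 0.073, 0.704]
force: [0.3, 0.5, 1.1]
grip_width: -0.002
```

Request:
{"op": "drive_tool", "data": {
  "rows": [
    {"offset": [0,-0.04,0],"angular": [0,0,0],"hand": 0},
    {"offset": [0,-0.08,0],"angular": [0,0,0],"hand": 0},
    {"offset": [0,-0.12,0],"angular": [0,0,0],"hand": 0},
    {"offset": [0,-0.15,0.005],"angular": [0,0,0],"hand": 0},
    {"offset": [0,-0.18,0.015],"angular": [0,0,0],"hand": 0},
    {"offset": [0,-0.21,0.025],"angular": [0,0,0],"hand": 0},
    {"offset": [0,-0.24,0.035],"angular": [0,0,0],"hand": 0},
    {"offset": [0,-0.27,0.045],"angular": [0,0,0],"hand": 0},
    {"offset": [0,-0.3,0.055],"angular": [0,0,0],"hand": 0},
    {"offset": [0,-0.33,0.065],"angular": [0,0,0],"hand": 0},
    {"offset": [0,-0.36,0.075],"angular": [0,0,0],"hand": 0},
    {"offset": [0,-0.36,0.08],"angular": [0,0,0],"hand": 0}
  ]
}}

```text
time: 9.88
position: [486.1, 89.2, 57.0]
tcp_rot: [-0.073, 0.704, 0.073, 0.703]
force: [-1.3, -0.5, 2.2]
grip_width: -0.002
```

Run:
```python
from h import *
look("orange_cover",pic="pics/a6.png"); offs((0,65,57))
```

```text
scene orange_cover 0.69 n 293 x [-73.9  44.4] y [133.5 247.2] z [47.3 73.8]
    lowY [-26.2 141.9  70.7]
    highY [ -1.2 242.8  66.8]
    lowX [-69.1 188.4  69.8]
    highX [ 39.  192.5  67.6]
top orange_cover 0.62 n 428 x [-73.7 -13.3] y [131.  246.2] z [44.8 82.2]
    lowY [-29.9 134.7  71.5]
    highY [-37.2 242.3  70. ]
    lowX [-70.7 189.8  70.1]
    highX [-17.  199.3  51.4]
stand pos [ -6.9 155.9  56.8] t 10.0833 F [0.1 0.3 0.3]
(0, 65, 57) offset [-0.001 -0.455  0.035]
```

View pics/a6.png

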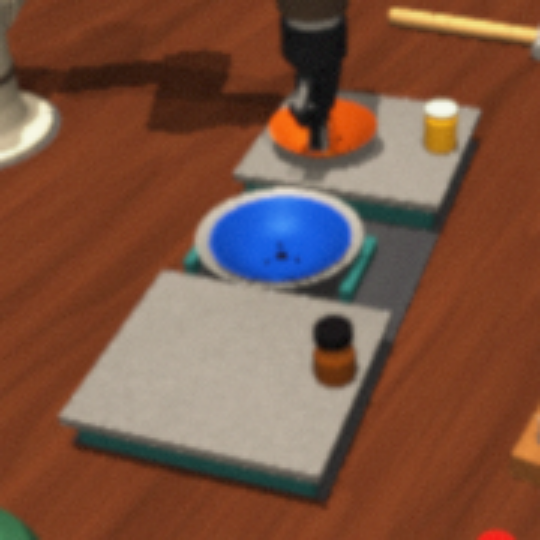

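The picture shows orange level at crop (322,135), being pulled along by the fingers, and the blue and grey nest still concentric.

Request:
{"op": "drive_tool", "data": {
  "rows": [
    {"offset": [0,-0.03,0.02],"angular": [0,0,0],"hand": 0},
    {"offset": [0,-0.06,0.035],"angular": [0,0,0],"hand": 0},
    {"offset": [0,-0.09,0.05],"angular": [0,0,0],"hand": 0},
    {"offset": [0,-0.12,0.055],"angular": [0,0,0],"hand": 0},
    {"offset": [0,-0.15,0.055],"angular": [0,0,0],"hand": 0},
    {"offset": [0,-0.18,0.055],"angular": [0,0,0],"hand": 0},
    {"offset": [0,-0.21,0.05],"angular": [0,0,0],"hand": 0},
    {"offset": [0,-0.24,0.05],"angular": [0,0,0],"hand": 0},
    {"offset": [0,-0.27,0.045],"angular": [0,0,0],"hand": 0},
    {"offset": [0,-0.3,0.04],"angular": [0,0,0],"hand": 0},
    {"offset": [0,-0.32,0.04],"angular": [0,0,0],"hand": 0},
    {"offset": [0,-0.34,0.04],"angular": [0,0,0],"hand": 0}
  ]
}}

```text
time: 11.08
position: [507.6, 24.8, 57.1]
tcp_rot: [-0.073, 0.703, 0.073, 0.703]
force: [0.4, 1.9, 0.1]
grip_width: -0.002
```

Run:
```python
from h import *
look("orange_cover"); offs((0,65,57))
```

```text
scene orange_cover 0.82 n 390 x [-62.   61.4] y [ 56.6 180.1] z [43.6 75.5]
    lowY [-7.1 64.1 70.6]
    highY [  9.  176.6  69. ]
    lowX [-59.2 117.   69.7]
    highX [ 56.9 118.5  71.2]
top orange_cover 0.87 n 462 x [-62.6  -0.8] y [ 65.9 183.6] z [42.4 81.9]
    lowY [-23.1  70.5  70. ]
    highY [-19.4 179.9  68.6]
    lowX [-61.2 126.8  69. ]
    highX [ -2.9 142.1  51.2]
stand pos [ 1.1 87.8 57. ] t 11.2833 F [ 0.8 -0.2 -0.3]
(0, 65, 57) offset [-0.    -0.114 -0.005]
```

Request:
{"op": "drive_tool", "data": {
  "rows": [
    {"offset": [0,-0.03,-0.002],"angular": [0,0,0],"hand": 0},
    {"offset": [0,-0.055,-0.005],"angular": [0,0,0],"hand": 0},
    {"offset": [0,-0.08,-0.005],"angular": [0,0,0],"hand": 0},
    {"offset": [0,-0.1,-0.005],"angular": [0,0,0],"hand": 0},
    {"offset": [0,-0.12,-0.005],"angular": [0,0,0],"hand": 0},
    {"offset": [0,-0.14,-0.005],"angular": [0,0,0],"hand": 0},
    {"offset": [0,-0.16,-0.005],"angular": [0,0,0],"hand": 0},
    {"offset": [0,-0.18,-0.005],"angular": [0,0,0],"hand": 0},
    {"offset": [0,-0.2,-0.005],"angular": [0,0,0],"hand": 0},
    {"offset": [0,-0.2,-0.005],"angular": [0,0,0],"hand": 0}
  ]
}}

```text
time: 12.12
position: [514.9, -14.7, 57.0]
tcp_rot: [-0.073, 0.703, 0.073, 0.703]
force: [-1.4, 0.1, 0.5]
grip_width: 0.001
```

Run:
```python
from h import *
look("orange_cover","blue_cover",pic="pics/a7.png"); offs((0,40,50))
```

```text
scene orange_cover 0.97 n 498 x [-62.4  58.6] y [ 14.8 189.5] z [ 37.8 106.3]
    lowY [-6.9 30.6 61.4]
    highY [  3.6 151.7  77.3]
    lowX [-59.5  81.4  67. ]
    highX [55.4 94.3 70.9]
scene blue_cover 0.62 n 996 x [-72.5  74.4] y [-73.4  64.3] z [11.1 42.5]
    lowY [  0.4 -72.5  41. ]
    highY [16.7 64.1 34. ]
    lowX [-72.3  -0.3  39.2]
    highX [73.1  1.  39.7]
top orange_cover 0.94 n 431 x [-62.9  -0.6] y [ 40.  152.1] z [41.7 80.5]
    lowY [-27.1  45.   60.8]
    highY [-15.9 148.1  77.1]
    lowX [-60.3  98.4  71.7]
    highX [ -2.5 113.2  52.5]
top blue_cover 0.69 n 852 x [-75.4  66.5] y [-73.   49.2] z [ 7.  63.3]
    lowY [  3.5 -72.   39.1]
    highY [-53.2  47.8  39.8]
    lowX [-75.    2.7  37.7]
    highX [ 65.5 -31.8  38.4]
stand pos [ 0.3 48.1 57.1] t 12.4167 F [ 0.8 -0.   0.7]
(0, 40, 50) offset [ 0.036 -0.041 -0.001]
```

View pics/a7.png

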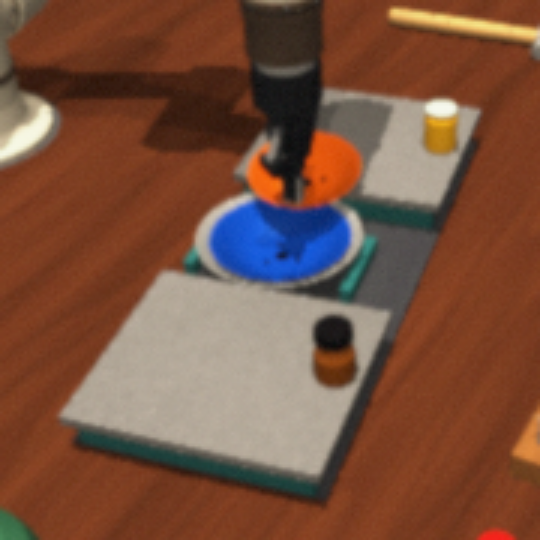

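Orange is tipping over the edge as blue did, with its centre at about y = 91. I'll follow through the same way.

Request:
{"op": "drive_tool", "data": {
  "rows": [
    {"offset": [0.02,-0.02,0],"angular": [0,0,0],"hand": 0},
    {"offset": [0.03,-0.04,0],"angular": [0,0,0],"hand": 0},
    {"offset": [0.04,-0.06,0],"angular": [0,0,0],"hand": 0},
    {"offset": [0.05,-0.08,0],"angular": [0,0,0],"hand": 0},
    {"offset": [0.06,-0.1,0],"angular": [0,0,0],"hand": 0},
    {"offset": [0.07,-0.12,0],"angular": [0,0,0],"hand": 0},
    {"offset": [0.08,-0.14,0],"angular": [0,0,0],"hand": 0},
    {"offset": [0.08,-0.16,0],"angular": [0,0,0],"hand": 0},
    {"offset": [0.08,-0.18,0],"angular": [0,0,0],"hand": 0},
    {"offset": [0.08,-0.18,0],"angular": [0,0,0],"hand": 0}
  ]
}}

```text
time: 13.25
position: [522.5, -49.9, 41.1]
tcp_rot: [-0.073, 0.703, 0.073, 0.703]
force: [0.8, -0.3, -0.1]
grip_width: 0.003
```

Run:
```python
from h import *
look("orange_cover","blue_cover","grey_cover",pic="pics/a8.png"); offs((0,40,50))
```

```text
scene orange_cover 0.69 n 635 x [-56.4  61.6] y [-59.5  62.6] z [15.8 43.5]
    lowY [ 12.2 -58.1  39.4]
    highY [ 8.9 60.8 38.7]
    lowX [-55.2   5.8  38. ]
    highX [59.7  2.9 38.3]
scene blue_cover 0.61 n 273 x [-74.5  77.2] y [-77.2  60.9] z [14.7 43.8]
    lowY [ -0.8 -74.6  40.3]
    highY [53.5 50.9 39.6]
    lowX [-71.6   1.3  40.5]
    highX [72.8  1.9 40. ]
scene grey_cover 0.64 n 330 x [-89.8  89.8] y [-99.1 106.6] z [ 1.5 46.4]
    lowY [ -2.1 -91.9  43.7]
    highY [42.  81.3 39. ]
    lowX [-87.   -0.6  41.7]
    highX [85.   8.1 42.3]
top orange_cover 0.86 n 432 x [-57.9   3.4] y [-58.3  63.2] z [ 13.7 192.1]
    lowY [ -6.4 -55.7  40.2]
    highY [-12.   59.2  35.9]
    lowX [-55.9   5.9  38.8]
    highX [ -0.1 -42.3  33.9]
top blue_cover 0.69 n 313 x [-74.9  37.1] y [-74.7  80.2] z [28.3 49.5]
    lowY [ -6.7 -72.2  38. ]
    highY [-12.1  76.3  39.5]
    lowX [-72.2  -1.2  41.3]
    highX [ 29.3 -63.   38. ]
top grey_cover 0.66 n 363 x [-88.6  49.5] y [-87.4  89.3] z [ 3.6 49.5]
    lowY [ -5.  -85.9  42.3]
    highY [-11.3  85.8  40.2]
    lowX [-86.5   1.9  42. ]
    highX [ 41.1 -72.7  40.4]
stand pos [ 0.3 12.1 41.2] t 13.65 F [ 0.4 -0.2 -0.4]
(0, 40, 50) offset [-0.044  0.139 -0.001]
```

View pics/a8.png

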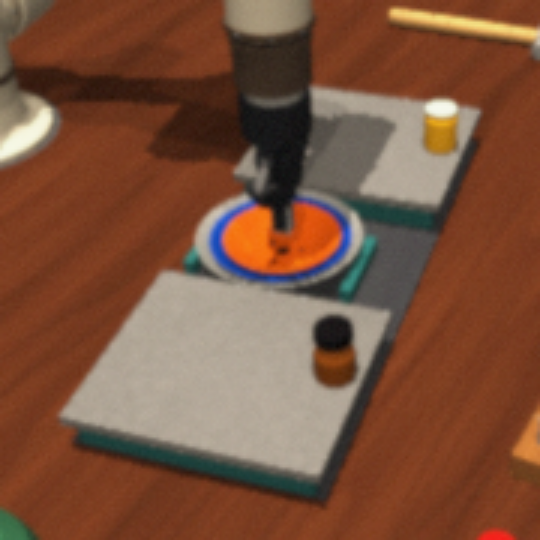

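Orange is in and looks concentric. I'll lift straight up, clear the view, and check centring and heights.

Request:
{"op": "drive_tool", "data": {
  "rows": [
    {"offset": [-0.2,0,0],"angular": [0,0,0],"hand": 0},
    {"offset": [-0.4,0,0],"angular": [0,0,0],"hand": 0},
    {"offset": [-0.6,0,0],"angular": [0,0,0],"hand": 0},
    {"offset": [-0.8,0,0],"angular": [0,0,0],"hand": 0},
    {"offset": [-0.9,0,-0.3],"angular": [0,0,0],"hand": 0},
    {"offset": [-0.9,0,-0.5],"angular": [0,0,0],"hand": 0},
    {"offset": [-0.9,0,-0.6],"angular": [0,0,0],"hand": 0},
    {"offset": [-0.9,0,-0.6],"angular": [0,0,0],"hand": 0},
    {"offset": [-0.9,0,-0.6],"angular": [0,0,0],"hand": 0}
  ]
}}

```text
time: 14.4
position: [403.3, -74.2, 221.9]
tcp_rot: [-0.073, 0.703, 0.073, 0.704]
force: [0.2, 1.3, 0.2]
grip_width: 0.001
```

Run:
```python
from h import *
np.set_printoptions(precision=1,suppress=True)
for n in("scene","top"):
    p,D[n]=robot.snapshot(n); P=cloud(n,D[n]); s=(P-O)@np.c_[ex,ey,[0,0,1]]
    if n=="scene": save(cv2.resize(p[120:300,130:310],None,fx=3,fy=3),"pics/a9.png")
    hsv=cv2.cvtColor(p,cv2.COLOR_RGB2HSV); near=np.hypot(s[...,0],s[...,1])<100
    o=near&(hsv[...,0]<20)&(hsv[...,1]>150)&(hsv[...,2]>90); b=near&(abs(hsv[...,0].astype(int)-112)<15)&(hsv[...,1]>120)
    for nm,m,z in(("orange",o,41),("blue",o|b,42)):
        c,e=circ(n,m,z); print(n,nm,S([c[0],c[1],z]),c[2],e,m.sum())
    q=s[np.isfinite(s[...,0])&(np.hypot(s[...,0],s[...,1])<20)]; A=np.c_[q[:,:2],np.ones(len(q))]; f=np.linalg.lstsq(A,q[:,2],rcond=None)[0]; print(n,"floor z",np.median(q[:,2]),"tilt rad",f[:2].round(3))
    for t in("orange_cover","blue_cover","grey_cover","jar","tin","green_cover"):
        r=robot.place_of(t,n); print(t,[(S(w(n,a["xyz"])),round(a["conf"],2)) for a in r[:1]])
print(S([696,-227,43]),S([602.7,178.5,46]),S([519,-558,0]))
offs()
```

```text
scene orange [ 3.  -1.1 41. ] 61.91370342268984 1.3713728209169562 683
scene blue [ 2.3 -7.7 42. ] 72.03310655479773 4.794148446107763 874
scene floor z 18.113961441107108 tilt rad [0. 0.]
orange_cover [(array([ 3.8,  2.9, 11.4]), 0.93)]
blue_cover [(array([ 0.1, -0. ,  8.1]), 0.59)]
grey_cover [(array([-1.3, -1.8,  5. ]), 0.94)]
jar [(array([ 131.3, -199.1,   46.3]), 0.83)]
tin [(array([131.3, 213.7,  45.2]), 0.58)]
green_cover [(array([-113.4, -485.5,    0.5]), 0.76)]
top orange [24.1  7.4 41. ] 45.20629421598215 12.386365957693494 453
top blue [16.2  4.6 42. ] 59.878037928036186 14.84070519843136 588
top floor z 18.498226983408813 tilt rad [-0.4  0.1]
orange_cover [(array([ 2.7,  5.8, 12.6]), 0.92)]
blue_cover []
grey_cover []
jar []
tin [(array([125.7, 218.4,  47.5]), 0.63)]
green_cover [(array([-108.1, -482.3,    6.5]), 0.83)]
[ 133.6 -197.8   43. ] [125.9 218.2  46. ] [-107.8 -485.2    0. ]
stand pos [-119.7   12.1  221. ] t 15.1 F [-0.4 -0.1 -0.7]
```

View pics/a9.png

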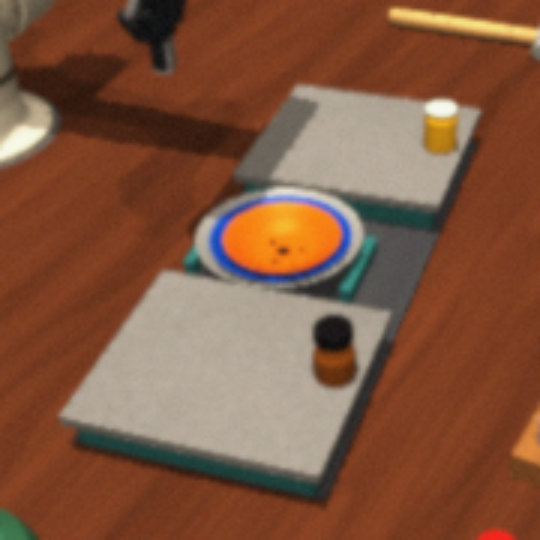

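Visually it's nested and concentric. Orange's crown can sit a few mm off-centre on blue's floor, so I'll take a tighter relative-centring measurement now that the arm is clear.

Run:
```python
from h import *
np.set_printoptions(precision=1,suppress=True)
for n in("scene","top"):
    R=[]
    for k in range(6):
        p,d=robot.snapshot(n); P=cloud(n,d); s=(P-O)@np.c_[ex,ey,[0,0,1]]
        r,g,b=[p[...,i].astype(int) for i in range(3)]
        # stay off wood: only rays that cross the rim plane within 105 mm
        v,u=np.mgrid[:384,:512]; X=ray_at_z(n,np.c_[u.ravel(),v.ravel()],42); q=(X-O)@np.c_[ex,ey]; near=(np.hypot(*q.T)<100).reshape(384,512)
        o=near&(r-b>60); bl=near&(b-r>30)
        row=[]
        for m,z in((o,41),(o|bl,42)):
            m=cv2.morphologyEx(m.astype(np.uint8),cv2.MORPH_OPEN,np.ones((2,2)))
            c,e=circ(n,m,z); row+=[*S([c[0],c[1],z])[:2],c[2],e]
        f=s[np.isfinite(s[...,0])&(np.hypot(s[...,0],s[...,1])<22)]; A=np.c_[f[:,:2],np.ones(len(f))]
        row+=[*(1000*np.linalg.lstsq(A,f[:,2],rcond=None)[0][:2])]
        R.append(row)
    print(n,"orange x y r e | blue x y r e | tilt mrad",np.median(R,0),np.std(R,0))
    if n=="top": save(cv2.resize(p[150:260,210:320],None,fx=5,fy=5,interpolation=cv2.INTER_CUBIC),"pics/a10.png")
```

```text
scene orange x y r e | blue x y r e | tilt mrad [ 7.5 -4.4 63.4  1.5  6.6 -6.3 76.2  6.2 -1.8 -8.6] [ 0.1  0.   0.   0.   0.   0.   0.   0.  11.  11.9]
top orange x y r e | blue x y r e | tilt mrad [ 19.8   3.8  47.3  12.6  18.9  -1.   61.   16.8 -48.7 -53.2] [  0.    0.3   0.1   0.    0.    0.    0.    0.  128.   74.9]
```

View pics/a10.png

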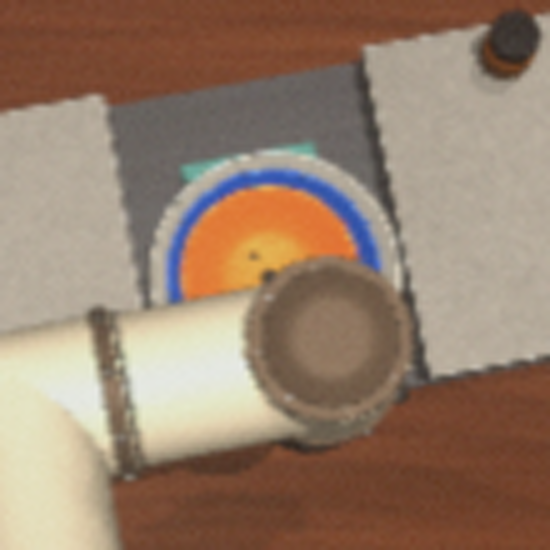

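The arm blocks part of the top view, but the blue ring looks thinner on the +y (left) side, so orange may sit a few mm towards +y. I'll move the arm aside and measure.

Request:
{"op": "drive_tool", "data": {
  "rows": [
    {"offset": [0,-1,-0.1],"angular": [0,0,0],"hand": 0},
    {"offset": [0,-1,-0.1],"angular": [0,0,0],"hand": 0},
    {"offset": [0,-1,-0.1],"angular": [0,0,0],"hand": 0},
    {"offset": [0,-1,-0.1],"angular": [0,0,0],"hand": 0},
    {"offset": [0,-1,-0.1],"angular": [0,0,0],"hand": 0},
    {"offset": [0,-1,-0.1],"angular": [0,0,0],"hand": 0},
    {"offset": [0,-1,-0.1],"angular": [0,0,0],"hand": 0}
  ]
}}

```text
time: 16.28
position: [426.1, -275.3, 220.3]
tcp_rot: [-0.072, 0.704, 0.072, 0.703]
force: [-0.6, -0.3, -1.2]
grip_width: 0.001
```

```bash
cat > m.py <<'E'
from h import *
np.set_printoptions(precision=1,suppress=True)
for n in("scene","top"):
    acc=np.mean([robot.snapshot(n)[0].astype(float) for k in range(6)],0).astype(np.float32)
    if n=="top": save(cv2.resize(acc[150:260,210:320],None,fx=5,fy=5,interpolation=cv2.INTER_CUBIC).astype(np.uint8),f"pics/top_{robot.sense()['time']:.0f}.png")
    i,f,T=cam(n); c=S_=None
    # radial scan in the rim plane (z~42): edge of orange (r-b sign change) and blue->grey
    th=np.radians(np.arange(0,360,4)); rr=np.arange(40,100,.5)
    def pix(Wp):
        q=(Wp-T[:3,3])@T[:3,:3]; x=q[:,:2]/q[:,2:]; x=x*(1+i["k1"]*(x**2).sum(1,keepdims=True)); return x*f+[i["cx"],i["cy"]]
    for nm,z,R,lo,hi in(("orange",41,66,50,78),("blue",42,79,70,92)):
        pts=[]
        for t in th:
            r_=rr[(rr>lo)&(rr<hi)]
            Wp=np.array([W((a*np.cos(t),a*np.sin(t),z)) for a in r_]); uv=pix(Wp).astype(np.float32)
            v=cv2.remap(acc,uv[:,0][None],uv[:,1][None],cv2.INTER_LINEAR)[0]
            h=(v[:,0]-v[:,2]) if nm=="orange" else (v[:,0]-v[:,2])
            # orange: + to -, blue: - to ~0
            if nm=="orange": k=np.where((h[:-1]>0)&(h[1:]<=0))[0]
            else: k=np.where((h[:-1]<-20)&(h[1:]>=-20))[0]
            if len(k): pts.append([r_[k[0]]*np.cos(t),r_[k[0]]*np.sin(t)])
        X=np.array(pts); g=lambda p:np.hypot(*(X-p[:2]).T)-p[2]
        s=so.least_squares(g,[0,0,R],loss="soft_l1"); print(n,nm,s.x,"rms",np.sqrt(np.mean(g(s.x)**2)),len(X))
    for t in("orange_cover","blue_cover"):
        r=robot.place_of(t,n); print(t,[(S(w(n,a["xyz"])),round(a["conf"],2)) for a in r[:1]])
offs()
E
python3 m.py
```

```text
scene orange [ 2.3  0.5 67.3] rms 1.2931857788212522 90
scene blue [ 1.7 -1.6 80.5] rms 0.9636207814840939 90
orange_cover [(array([ 6.5,  3.3, 13.6]), 0.73)]
blue_cover [(array([ 0.4,  0.6, 10.8]), 0.59)]
top orange [ 1.8  3.7 66.3] rms 0.973859981795992 53
top blue [ 1.8  1.9 78.6] rms 0.5814689832914112 51
orange_cover [(array([-0. ,  8.1, 12.8]), 0.8)]
blue_cover []
stand pos [-139.8 -187.9  221.1] t 17.0833 F [ 0.7 -0.   0.2]
```

```bash
ls pics; cp pics/top_17.png pics/t.png 2>/dev/null || cp $(ls -t pics/top_*.png|head -1) pics/t.png
```

```text
a1.png
a10.png
a2.png
a3.png
a4.png
a5.png
a6.png
a7.png
a8.png
a9.png
both.png
scene0.png
top0.png
top_17.png
```

View pics/t.png

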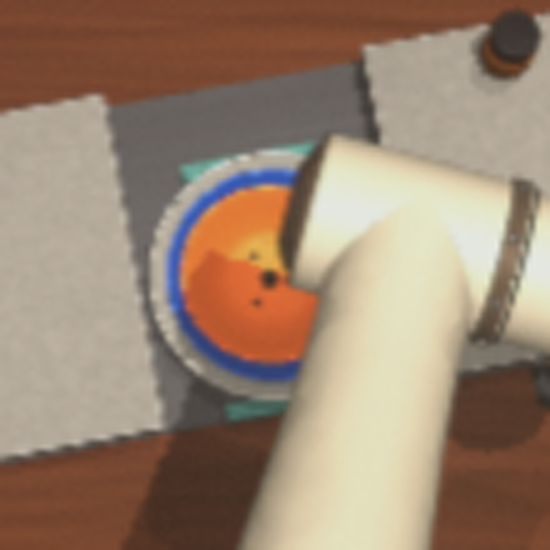

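Seen from above, blue is concentric in grey. Orange sits about 2–3 mm towards +y in blue: its ring is about 13 px on the left against about 17 px top and bottom. There's plenty of time, so I'll nudge it gently towards -y from inside.

Request:
{"op": "drive_tool", "data": {
  "rows": [
    {"offset": [0,0.94,0.71],"angular": [0,0,0],"hand": 0},
    {"offset": [0,0.94,0.71],"angular": [0,0,0],"hand": 0},
    {"offset": [0,0.94,0.71],"angular": [0,0,0],"hand": 0},
    {"offset": [0,0.94,0.71],"angular": [0,0,0],"hand": 0},
    {"offset": [0,0.94,0.71],"angular": [0,0,0],"hand": 0},
    {"offset": [0,0.94,0.71],"angular": [0,0,0],"hand": 0},
    {"offset": [0.2,0.94,0.71],"angular": [0,0,0],"hand": 0},
    {"offset": [0.4,0.94,0.71],"angular": [0,0,0],"hand": 0},
    {"offset": [0.6,0.94,0.71],"angular": [0,0,0],"hand": 0},
    {"offset": [0.7,0.94,0.71],"angular": [0,0,0],"hand": 0},
    {"offset": [0.8,0.94,0.71],"angular": [0,0,0],"hand": 0},
    {"offset": [0.8,0.94,0.71],"angular": [0,0,0],"hand": 0}
  ]
}}

```text
time: 18.08
position: [523.7, -60.9, 57.0]
tcp_rot: [-0.073, 0.707, 0.073, 0.7]
force: [-0.2, -0.0, 0.4]
grip_width: -0.004
```

```bash
python3 -c "
from h import *
offs((2,-15,26),(2,-31,26))"
```

```text
stand pos [-0.8  0.3 57. ] t 18.0833 F [-0.2 -0.   0.4]
(2, -15, 26) offset [ 0.155 -0.076  0.015]
(2, -31, 26) offset [ 0.155 -0.156  0.016]
```

Request:
{"op": "drive_tool", "data": {
  "rows": [
    {"offset": [0.04,-0.03,0.015],"angular": [0,0,0],"hand": 0},
    {"offset": [0.08,-0.07,0.015],"angular": [0,0,0],"hand": 0},
    {"offset": [0.12,-0.08,0.015],"angular": [0,0,0],"hand": 0},
    {"offset": [0.15,-0.09,0.015],"angular": [0,0,0],"hand": 0},
    {"offset": [0.155,-0.1,0.015],"angular": [0,0,0],"hand": 0},
    {"offset": [0.155,-0.115,0.015],"angular": [0,0,0],"hand": 0},
    {"offset": [0.155,-0.13,0.015],"angular": [0,0,0],"hand": 0},
    {"offset": [0.155,-0.14,0.015],"angular": [0,0,0],"hand": 0},
    {"offset": [0.155,-0.15,0.015],"angular": [0,0,0],"hand": 0},
    {"offset": [0.155,-0.15,0.015],"angular": [0,0,0],"hand": 0}
  ]
}}

```text
time: 18.92
position: [536.1, -89.6, 30.5]
tcp_rot: [-0.073, 0.703, 0.073, 0.704]
force: [0.9, -0.6, -0.2]
grip_width: -0.002
```

```bash
python3 m.py
```

```text
scene orange [ 3.   0.2 67. ] rms 3.1208709321933563 88
scene blue [ 1.3 -1.9 80.4] rms 0.8663562322707103 79
orange_cover [(array([ 7.7,  1.3, 12.1]), 0.59)]
blue_cover [(array([-0. ,  4.1, 12.2]), 0.73)]
top orange [ 2.8  4.1 66.4] rms 1.098725866639663 51
top blue [ 0.4  1.5 78.3] rms 0.4886430187302573 49
orange_cover [(array([ 2.8,  6.5, 10.2]), 0.75)]
blue_cover [(array([-2.7,  3.2,  6.2]), 0.6)]
stand pos [  5.3 -30.   30.1] t 19.7167 F [-0.1  0.   0.3]
```

Request:
{"op": "drive_tool", "data": {
  "rows": [
    {"offset": [0.005,0,-0.015],"angular": [0,0,0],"hand": 0},
    {"offset": [0.01,0,-0.02],"angular": [0,0,0],"hand": 0},
    {"offset": [0.015,-0.005,-0.02],"angular": [0,0,0],"hand": 0},
    {"offset": [0.015,-0.01,-0.02],"angular": [0,0,0],"hand": 0},
    {"offset": [0.015,-0.015,-0.02],"angular": [0,0,0],"hand": 0},
    {"offset": [0.015,-0.015,-0.02],"angular": [0,0,0],"hand": 0}
  ]
}}

```text
time: 20.22
position: [532.7, -93.2, 27.1]
tcp_rot: [-0.073, 0.703, 0.073, 0.703]
force: [-0.2, -0.7, -0.2]
grip_width: -0.001
```

```bash
python3 m.py
```

```text
scene orange [ 2.9  0.4 67. ] rms 2.4121844520381117 86
scene blue [ 1.4 -1.8 80.3] rms 0.8279754989559788 80
orange_cover [(array([ 3.7,  3.2, 13.2]), 0.92)]
blue_cover [(array([ 2. , -2.5, 10.3]), 0.8)]
top orange [ 3.   4.2 66.6] rms 0.7458647718722482 47
top blue [ 0.6  1.4 78.4] rms 0.35416661793971527 46
orange_cover [(array([ 1.1,  6.8, 11.3]), 0.89)]
blue_cover [(array([-2.4,  1.1,  4.2]), 0.67)]
stand pos [  1.2 -33.   27.1] t 21.0167 F [-0.   0.5  0.5]
```

Request:
{"op": "drive_tool", "data": {
  "rows": [
    {"offset": [0,-0.005,0],"angular": [0,0,0],"hand": 0},
    {"offset": [0,-0.01,0],"angular": [0,0,0],"hand": 0},
    {"offset": [0,-0.015,0],"angular": [0,0,0],"hand": 0},
    {"offset": [0,-0.015,0],"angular": [0,0,0],"hand": 0}
  ]
}}

```text
time: 21.35
position: [533.3, -96.1, 27.2]
tcp_rot: [-0.073, 0.703, 0.073, 0.703]
force: [0.6, 1.0, 1.0]
grip_width: 0.0
```

```bash
python3 m.py | grep -v cover
```

```text
scene orange [ 2.6 -1.4 67.2] rms 2.4050577893747986 85
scene blue [ 1.4 -1.7 80.4] rms 0.8212695659664518 79
top orange [ 2.7  2.4 66.5] rms 0.6854948540158384 47
top blue [ 0.4  1.4 78.2] rms 0.9009953038726433 47
stand pos [  1.3 -36.   27.1] t 22.15 F [0.5 0.2 0.4]
```

The nudge moved orange 1.8 mm, so the remaining y offset is 0.3–1.0 mm. Now I'll back away from the wall, lift out and recheck.

Request:
{"op": "drive_tool", "data": {
  "rows": [
    {"offset": [-0.03,0.03,0],"angular": [0,0,0],"hand": 0},
    {"offset": [-0.1,0.1,0],"angular": [0,0,0],"hand": 0},
    {"offset": [-0.3,0.15,0],"angular": [0,0,0],"hand": 0},
    {"offset": [-0.5,0.15,0],"angular": [0,0,0],"hand": 0},
    {"offset": [-0.7,0.15,0],"angular": [0,0,0],"hand": 0},
    {"offset": [-0.9,0.15,0],"angular": [0,0,0],"hand": 0},
    {"offset": [-1,0.15,-0.2],"angular": [0,0,0],"hand": 0},
    {"offset": [-1,0.15,-0.4],"angular": [0,0,0],"hand": 0},
    {"offset": [-1,0.15,-0.6],"angular": [0,0,0],"hand": 0},
    {"offset": [-1,0.15,-0.6],"angular": [0,0,0],"hand": 0},
    {"offset": [-1,0.15,-0.6],"angular": [0,0,0],"hand": 0}
  ]
}}

```text
time: 23.07
position: [407.3, -91.5, 227.9]
tcp_rot: [-0.073, 0.703, 0.073, 0.704]
force: [1.8, -0.3, 1.4]
grip_width: -0.001
```

```bash
python3 m.py
python3 - <<'E'
from h import *
p,d=robot.snapshot("scene"); P=cloud("scene",d); s=(P-O)@np.c_[ex,ey,[0,0,1]]
save(cv2.resize(p[120:300,130:310],None,fx=3,fy=3),"pics/fin.png")
for r0,r1,nm in((0,20,"floor"),(62,65,"orange rim"),(75,78,"blue rim"),(88,91,"grey rim")):
    r=np.hypot(s[...,0]-1.5,s[...,1]); q=s[(r>r0)&(r<r1)]; print(nm,[round(float(np.median(q[m][:,2])),1) for m in (q[:,0]>0,q[:,0]<0,q[:,1]>0,q[:,1]<0)])
E
```

```text
scene orange [ 2.1 -1.7 67.4] rms 1.1587985742114657 90
scene blue [ 1.4 -1.5 80.8] rms 0.9872348122626834 90
orange_cover [(array([ 5.8,  1.6, 13.3]), 0.96)]
blue_cover [(array([ 2.5,  1.4, 11.1]), 0.7)]
top orange [ 1.5  2.1 66.1] rms 0.4814066845313325 43
top blue [ 1.5  1.5 79.1] rms 0.4061853698764231 42
orange_cover [(array([ 1.7,  4.5, 10. ]), 0.8)]
blue_cover []
stand pos [-118.7   -6.   227.1] t 23.8667 F [ 0.4 -0.2 -0.1]
floor [18.4, 18.0, 18.4, 18.0]
orange rim [38.3, 39.1, 39.1, 38.2]
blue rim [40.0, 42.8, 40.5, 41.8]
grey rim [41.5, 448.2, 43.4, 414.7]
```

View pics/fin.png

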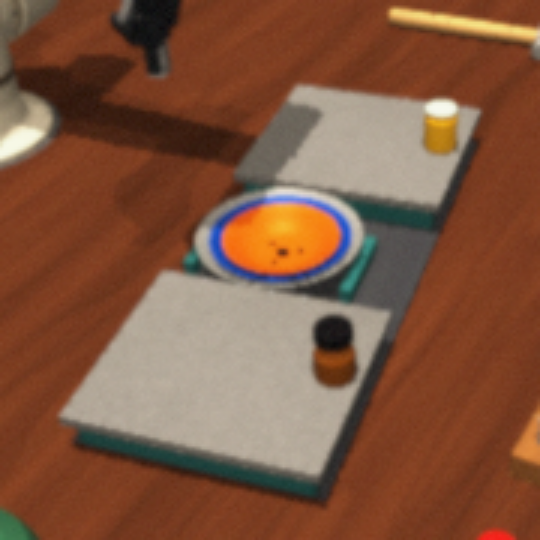

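The picture shows concentric rings at crop (282,240), with the jar and tin in place and the arm clear. Both cameras put orange within 1 mm of blue, and the floor is level at about 18 mm, against 19 expected. I'm handing in.

```bash
python3 -c "
from workcell import robot
print(robot.close_job())"
```

```text
the job is handed in; nothing more can be done
None
```

I slid the blue cover off its deck into the grey one, then the orange cover into the blue. I used the shut fingers inside each hollow, with no gripping and no lifting. Orange first settled about 2 mm off centre, so I nudged it back from inside. I handed the job in at about 24 s of the 67 s allowed, with the arm well clear of the stack.

**Last checks**
- **Centring:** both cameras put orange within about 1 mm of blue. Blue looked concentric in grey in the pictures, but I did not fit grey's rim as tightly.
- **Height and level:** orange's inner floor reads about 18 mm, against 19 expected, and is level to within 0.4 mm. The rims read in the expected order, orange just below blue and blue below grey, all 1–3 mm low, like other depth readings here.
- **Bystanders:** before the nudge, the jar, tin and green cover were where they started, within the networks' error. The final picture shows the jar and tin still in place. I did not re-measure the hammer, but the arm never went near it.
- **Forces:** wrist readings at the end of each move stayed under about 4 N.

**Checks that disagreed**
- The networks' estimates for orange scattered by several mm (y from about 1.6 to 4.5 mm), so I trusted the rim fits instead.
- The arm partly blocked the top camera in the last fits, leaving about half of each rim visible.
- Two half-ring depth readings for grey's rim (414 and 448 mm) were clearly not the rim, so I ignored them.

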